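# Butt the catch box to the coffee grinder and hold its run plunger half way

### The arm

A 6-joint arm with a two-finger parallel gripper is mounted at the origin on a cart in front of the work surface, level with it; the furniture and walls round the work are solid. World frame = base frame: x ahead of the robot, y to its left, z up, the work surface at z = 0. Lengths are in mm, angles in rad, forces in N, time in s.
With the tool pointing down it reaches from about 350 to 775 mm from the base axis. Payload 7.3 kg.
Tool frame: the origin (TCP) lies between the finger pads; the fingertips stand tcp_to_tips ahead of it and the grasp point (between the pads) lies 5 mm behind it (tcp_to_tips is the distance from the TCP to the fingertips, in mm); z points along the fingers, x is the direction in which the jaws open and shut, and the axes are right-handed (so a half turn about z gives the same grasp; the last joint's range is limited). The gripper opens to 92 mm and grips with 3 to 60 N. Pads are 19 mm wide; open, the fingers measure 130 mm over their backs; the gripper's body (75 mm by 190 mm) begins 47 mm behind the grasp point.
Start: joints at [1.028, 0.342, 1.524, -0, 1.275, -0.146], TCP at [202.883, 484.233, 240.741] pointing down, gripper open.
Joint ranges: [-2.53, 2.53], [-0.77, 2.02], [0.04, 2.7], [-1, 4.14], [0.28, 2.66], [-3.11, 3.11]. Speed limits (rad/s): [2.57, 2.57, 3.14, 3.14, 3.14, 3.14].

### API

Orientations are given as [roll, pitch, yaw] about the fixed x, y, z axes, in that order (R = Rz(yaw) Ry(pitch) Rx(roll)).
In Python, from plant import * gives the robot as it stands.
- The arm moves only by the tool drive_tool, never from a script. Its argument "deltas" is a list of rows, each an object of numbers: "hand": the gripper's target within -1 to 1 (shut at 1, half-way at 0, fully open at -1); "tx", "ty", "tz": the shift along the tool's x, y, z each as a share of 4 cm, from -1 to 1; "wx", "wy", "wz": the turn, a rotation vector about the tool's x, y, z each as a share of 5 degrees, from -1 to 1. In form: [{"hand": .., "tx": .., "ty": .., "tz": .., "wx": .., "wy": .., "wz": ..}, ...]. A call has 1 to 20 rows; each row shifts and turns the commanded pose from where the row before left it, along the tool's axes as they then stand; what a row does not reach is not made up. A row lasts 1/12 s, in which the tool goes at most 41.7 mm and 7.16 degrees, less where a joint would pass 70% of its speed; a pose out of reach is approached as far as the arm can. A call with a number of a shift or a turn outside -1 to 1 is refused whole. A call with a gripper value outside its range is refused whole. The fingers move at their own pace and stop on an object; the grip force is fixed at half the most. Time passes only in rows, so rows that do not move let the fingers close. It gives the time, the measured TCP pose, the force and the opening at its end, in the units of the state.
- get_obs(): the state, without advancing time (a new reading comes with each control period).
- capture(name): name is "scene" or "top" or "wrist"; returns the picture (400x640x3 uint8, red, green, blue); there is no depth.
- camera_model(name): a dict with "fx", "fy", "cx", "cy" (pixels), "rvec" (rotation vector, rad) and "tvec" (3), from world to camera coordinates, as OpenCV has them. Camera axes: x right, y down, z forward; pixel columns grow to the right and rows downward; lengths in mm; the calibration is good to about 2 mm. A picture is of the moment at which its call begins: read the wrist's pose just before it. camera_model takes no time and is no camera call; for the wrist camera it gives the pose at the moment of the call.
- close_job(): hands the job in, once; it reports no verdict.
The state is a dict: "time": time; "joint_positions": joint angles; "dq": joint speeds; "tau": joint torques, N m; "tool_pos": TCP position; "tcp_rot": TCP orientation; "contact_force": force on the tool from outside, world axes, zero at the start; "moment": the same for the moment, N m; "grip_width": finger opening in mm.
Only numpy, scipy, OpenCV 4.12 (cv2) and the standard library are available. Lean on these libraries where they do the work, as an engineer would, in place of code of your own. Each camera call takes 0.05 s, during which the arm holds its last target.

### The job

Butt the loose steel catch box flush and square against the coffee grinder, its cut-down end closing on the outlet and centred on it, standing flat on the worktop, and let go of it. Then, with the fingertips, press the grinder's spring-loaded run plunger half way down (12 mm of its 24 mm travel, where the light band on its stem sinks to the collar) and hold it there: the program finishes while still holding it pressed, with the box still flush and untouched. Do not shift or tip the tea caddy, the spice jar or the jigger.

Things in the scene. Friction and masses are not known exactly. Their poses are not given: they have to be found in the camera images.
- grinder: low steel coffee grinder, 120 (its x) x 180 (its y) x 90 mm high, fixed; origin at the centre of its underside, z up, yaw within 0.3 rad. Its flat -y end face has the outlet (dark opening 36 mm wide, 25 to 47 mm up). On top: at y = -45 mm the run plunger in a round collar 58 mm wide (top at z = 97 mm); at y = +45 mm a clear hopper with black lid, 80 mm wide, up to z = 148 mm
- outlet (a point): point at the foot of the grinder's outlet face, on its middle line, at worktop height; axes as the grinder's (y points into the grinder, square to the face; x along the face)
- run_plunger (a joint): travel of the run plunger in m: 0 = up, grows as it is pressed straight down, 0.024 = bottomed. The spring returns it: it takes 4 N to start, about 9 N at 12 mm and 13.6 N at the bottom.
- plunger_top (a point): centre of the top of the plunger's black mushroom cap (45 mm wide, its flat top 38 mm wide); 130 mm above the worktop when up; it moves with the plunger. A light metal band on the 34 mm stem, 3 mm high, has its middle 12 mm above the collar when up.
- catch_box: loose open steel box, 58 (its x) x 90 (its y) x 50 mm high, walls 4 mm, about 0.3 kg; origin at the centre of its underside, z up. The +y end wall is cut down to 18 mm (the mouth, goes to the outlet); the -y end has a knob, 30 mm up, standing out 14 mm. Grip it from above across its 58 mm width. At the start the mouth looks towards the grinder within about 0.7 rad
- mouth_mid (a point): middle of the lower outer edge of the box's mouth end; box axes
- mouth_a (a point): lower outer corner of the box's mouth end, at the box's x = -29 mm
- mouth_b (a point): lower outer corner of the box's mouth end, at the box's x = +29 mm
- tea_caddy: bystander: round tin, 60 mm wide, 98 mm high; origin at the centre of its underside
- spice_jar: bystander: small glass jar with a lid, 47 mm wide, 98 mm high; origin at the centre of its underside
- jigger: bystander: double-cone copper jigger, 43 mm wide, 84 mm high; origin at the centre of its underside
Things that resemble listed ones, but are neither listed nor needed, are in the scene too. What is shaped like the catch_box but black or purple is not meant.

How it is judged (in metres and radians):
On the way:
1. the catch box stands flush, square and centred against the outlet face and is let go, with the plunger still up (y of each of mouth_a, mouth_b in the frame of outlet above -0.003 m and x of mouth_mid in the frame of outlet between -0.007 and 0.007 m and angle between catch_box's own z axis and vertical below 0.05 rad and height (world z) of catch_box below 0.003 m and contact force between the arm and catch_box below 0.3 N and value of joint run_plunger below 0.003 m), for 0.3 s.
At the end, for the whole second after the job is handed in: Fingertips hold the plunger steady at 12 mm travel, +-4 mm, with over 3 N; the catch box stands flat, at rest and untouched by the robot, both mouth corners within 3 mm of the outlet face, its middle within 7 mm of the outlet's middle line (y of each of mouth_a, mouth_b in the frame of outlet above -0.003 m and x of mouth_mid in the frame of outlet between -0.007 and 0.007 m and angle between catch_box's own z axis and vertical below 0.05 rad and height (world z) of catch_box below 0.003 m and contact force between the arm and catch_box below 0.3 N and linear speed of catch_box below 0.01 m/s and value of joint run_plunger between 0.008 and 0.016 m and velocity of joint run_plunger between -0.005 and 0.005 m/s and contact force between the fingers and grinder above 3 N); the arm keeps its last pose, push and grip.
It fails at once if the tea caddy is shifted more than 20 mm or tipped (distance of tea_caddy from where it was at the start of the episode above 0.02 m or angle between tea_caddy's own z axis and vertical above 0.3 rad).
It fails at once if the spice jar is shifted more than 20 mm or tipped (distance of spice_jar from where it was at the start of the episode above 0.02 m or angle between spice_jar's own z axis and vertical above 0.3 rad).
It fails at once if the jigger is shifted more than 20 mm or tipped (distance of jigger from where it was at the start of the episode above 0.02 m or angle between jigger's own z axis and vertical above 0.3 rad).
It also fails if it takes over 48 s, if anything falls off the work surface, if the arm or the gripper's body presses on something with over 40 N, if the wrist force passes 120 N, or if a joint passes its speed limit or range.

## Working session

There is one attempt and no reset: what is moved stays moved. The work goes in short steps, Python scripts to look and compute and a tool call to move; the robot and the scene stay as the last step left them, time stands still between calls to the robot, and variables do not carry over. Pictures are saved under pics/ and viewed, and the job is handed in when it is done.

Besides the shell and the picture viewer there is one more tool, called after "Call:" as name([rows], argument=value, ...), one row to a line, values as JSON. drive_tool: Moves the arm, as the interface text tells. Its arguments: {"type":"object","properties":{"deltas":{"type":"array","items":{"type":"object","properties":{"hand":{"type":"number"},"tx":{"type":"number"},"ty":{"type":"number"},"tz":{"type":"number"},"wx":{"type":"number"},"wy":{"type":"number"},"wz":{"type":"number"}}}}},"required":["deltas"]}

```bash
ls; mkdir -p pics; python3 - <<'E'
from plant import *
import cv2
print(get_obs())
for n in ["scene","top","wrist"]:
    print(n,camera_model(n))
    cv2.imwrite(f"pics/{n}0.png",capture(n)[:,:,::-1])
E
```

```text
pics
{'time': 0.0, 'joint_positions': array([ 1.02802804e+00,  3.42736754e-01,  1.52502309e+00,  6.57016436e-06,
        1.27540364e+00, -1.46037672e-01]), 'dq': array([-2.61102943e-05, -2.54043216e-04, -1.70235196e-03,  2.19069148e-03,
        1.00784538e-03,  1.27562470e-03]), 'tau': array([ 2.70572364e-04, -4.31245279e+01, -2.44220781e+01,  7.16474955e-02,
        5.59645495e-02, -1.53433466e-04]), 'tool_pos': array([202.65498343, 483.8870924 , 240.03555022]), 'tcp_rot': array([-3.14135785e+00,  1.55319502e-03,  1.17406397e+00]), 'contact_force': array([-0.09466022,  0.29212143,  0.39621542]), 'moment': array([-0.01787912,  0.00327968, -0.00643566]), 'grip_width': 91.62084447345455}
scene {'fx': 520.6302101379378, 'fy': 520.6302101379378, 'cx': 305.56628461957484, 'cy': 194.8929151722761, 'rvec': array([ 0.59752874, -2.39107408,  1.54382418]), 'tvec': array([ 438.20429365,  236.80486226, 1420.68498312])}
top {'fx': 416.03837960089754, 'fy': 416.03837960089754, 'cx': 318.20512284835314, 'cy': 198.62761499597283, 'rvec': array([ 2.17412271, -2.04864606,  0.21175807]), 'tvec': array([-138.95057849,  552.53949199, 1525.6531228 ])}
wrist {'fx': 321.0086491192632, 'fy': 321.0086491192632, 'cx': 321.0040730974042, 'cy': 191.99494849920862, 'rvec': array([-2.4339526 , -1.61983197, -0.20352388]), 'tvec': array([-524.81133781,  -29.76180513,  389.24295664])}
```

View pics/scene0.png

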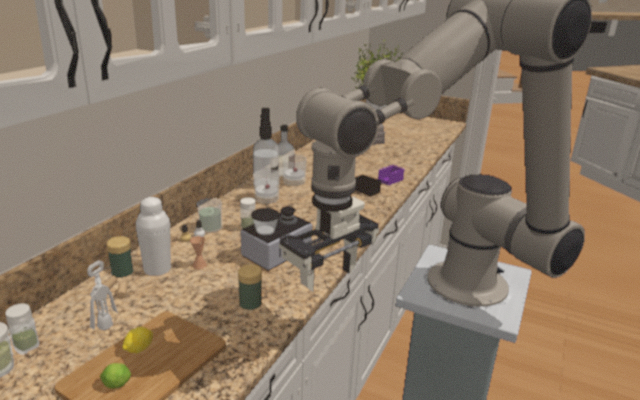

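View pics/top0.png

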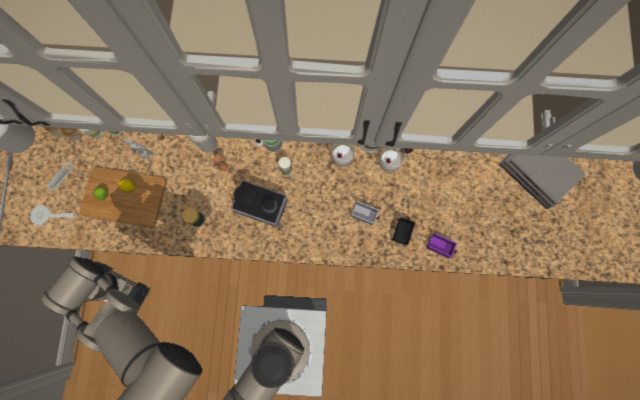

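View pics/wrist0.png

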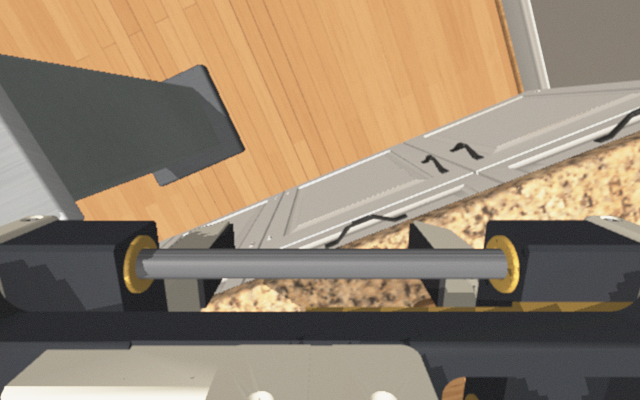

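The top view shows the grinder at about (259,203). There are three box-shaped things: steel grey at (364,212), black at (403,231) and purple at (441,245). By the description I choose the steel one. Next is a close crop to check it.

```bash
cat > h.py <<'E'
import numpy as np, cv2
from scipy.spatial.transform import Rotation as R
def cast(m,uv,z):
    """pixel -> world point on plane z"""
    Rm=R.from_rotvec(m["rvec"]).as_matrix(); t=np.array(m["tvec"])
    uv=np.atleast_2d(np.array(uv,float))
    d=np.c_[(uv[:,0]-m["cx"])/m["fx"],(uv[:,1]-m["cy"])/m["fy"],np.ones(len(uv))]@Rm
    c=-Rm.T@t
    return c+d*((z-c[2])/d[:,2])[:,None]
def proj(m,P):
    Rm=R.from_rotvec(m["rvec"]).as_matrix()
    p=np.atleast_2d(P)@Rm.T+m["tvec"]
    return np.c_[p[:,0]/p[:,2]*m["fx"]+m["cx"],p[:,1]/p[:,2]*m["fy"]+m["cy"]]
E
python3 - <<'E'
from plant import *
from h import *
im=cv2.imread("pics/top0.png")
c=im[160:260,170:390]; cv2.imwrite("pics/top0c.png",cv2.resize(c,None,fx=3.6,fy=3.6,interpolation=cv2.INTER_CUBIC))
m=camera_model("top"); print(cast(m,[(318,200)],0),-R.from_rotvec(m["rvec"]).as_matrix().T@m["tvec"])
print(cast(m,[(364,212),(403,231),(259,203),(195,216),(285,166),(219,160)],[40]*1 and 50))
s=cv2.imread("pics/scene0.png")
cv2.imwrite("pics/scene0c.png",cv2.resize(s[180:310,180:360],None,fx=4,fy=4,interpolation=cv2.INTER_CUBIC))
E
```

```text
[[ 565.95295687 -104.83969787    0.        ]] [ 239.87747251 -121.7075694  1606.19758134]
[[ 519.81166784 -282.39095089   50.        ]
 [ 456.09177919 -431.50800876   50.        ]
 [ 530.76466846  118.34663572   50.        ]
 [ 466.38376939  355.65357051   50.        ]
 [ 682.61602797   30.49264329   50.        ]
 [ 691.44243535  288.71345143   50.        ]]
```

View pics/top0c.png

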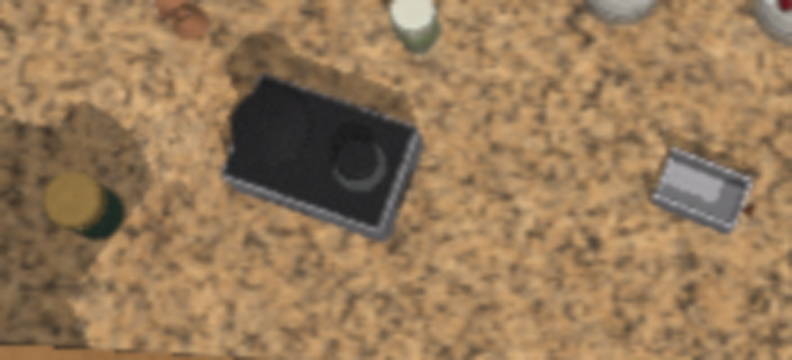

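View pics/scene0c.png

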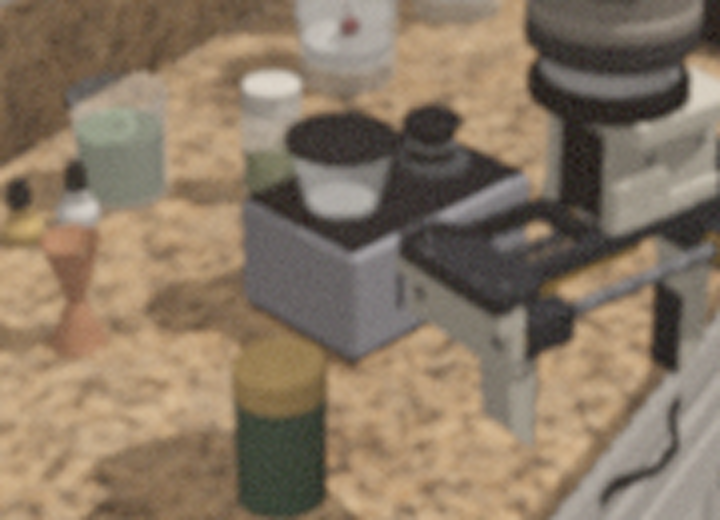

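The crops show the steel box (mouth end left, towards the grinder; knob at right, about (378,218)). The grinder's plunger end faces the box. The tea caddy is at (195,216), the spice jar at (285,166) and the jigger at (219,160). Next I measure roughly, so I can move over the box with the wrist camera.

```bash
python3 - <<'E'
import plant
print([x for x in dir(plant) if not x.startswith('_')], getattr(plant,'tcp_to_tips',None))
from plant import *
from h import *
m=camera_model("top")
f=lambda p:[(u/3.6+170,v/3.6+160) for u,v in p]
b=cast(m,f([(674,150),(750,180),(733,230),(655,198)]),50); print(b.round(0),b.mean(0))
print("yaw box +y axis", [np.arctan2(*(b[i]-b[j])[[1,0]]) for i,j in((0,1),(3,2))])
g=cast(m,f([(263,77),(420,127),(383,230),(225,178)]),90);print(g.round(0))
print("grinder y", [np.arctan2(*(g[i]-g[j])[[1,0]]) for i,j in((0,1),(3,2))])
w=camera_model("wrist");Rm=R.from_rotvec(w["rvec"]).as_matrix();o=get_obs()
T=R.from_euler('xyz',o['tcp_rot']).as_matrix()
print("cam in tool",T.T@(-Rm.T@w["tvec"]-o['tool_pos']), T.T@Rm.T)
print(T)
E
```

```text
['Unreachable', 'camera_model', 'capture', 'close_job', 'get_obs', 'tcp_to_tips'] 14.0
[[ 558. -255.   50.]
 [ 531. -336.   50.]
 [ 476. -320.   50.]
 [ 506. -237.   50.]] [ 517.76189336 -287.26575898   50.        ]
yaw box +y axis [np.float64(1.245113650773382), np.float64(1.234076479593067)]
[[602. 179.  90.]
 [559.  12.  90.]
 [449.  42.  90.]
 [493. 208.  90.]]
grinder y [np.float64(1.3169081497232722), np.float64(1.3117445834844257)]
cam in tool [   0.54706322  -68.43766961 -143.39219868] [[ 9.99999951e-01  2.68510015e-04 -1.58051349e-04]
 [-2.20493799e-04  9.68271843e-01  2.49899157e-01]
 [ 2.20137097e-04 -2.49899110e-01  9.68271856e-01]]
[[ 3.86477487e-01  9.22298645e-01 -6.00502515e-04]
 [ 9.22298121e-01 -3.86477917e-01 -9.98024700e-04]
 [-1.15255779e-03 -1.68128263e-04 -9.99999322e-01]]
```

Call:
drive_tool([
  {"hand": -1,"tx": -0.35,"ty": 0.35},
  {"hand": -1,"tx": -0.7,"ty": 0.7},
  {"hand": -1,"tx": -0.7,"ty": 0.7},
  {"hand": -1,"tx": -0.7,"ty": 0.7},
  {"hand": -1,"tx": -0.7,"ty": 0.7},
  {"hand": -1,"tx": -0.7,"ty": 0.7},
  {"hand": -1,"tx": -0.7,"ty": 0.7},
  {"hand": -1,"tx": -0.7,"ty": 0.7},
  {"hand": -1,"tx": -0.7,"ty": 0.7},
  {"hand": -1,"tx": -0.7,"ty": 0.7},
  {"hand": -1,"tx": -0.7,"ty": 0.7},
  {"hand": -1,"tx": -0.7,"ty": 0.7},
  {"hand": -1,"tx": -0.7,"ty": 0.7},
  {"hand": -1,"tx": -0.7,"ty": 0.7},
  {"hand": -1,"tx": -0.7,"ty": 0.7},
  {"hand": -1,"tx": -0.7,"ty": 0.7},
  {"hand": -1,"tx": -0.7,"ty": 0.7},
  {"hand": -1,"tx": -0.7,"ty": 0.7},
  {"hand": -1,"tx": -0.7,"ty": 0.7},
  {"hand": -1,"tx": -0.7,"ty": 0.7},
])

```text
invalid input
```

Call:
drive_tool([
  {"hand": -1,"tx": -0.6,"ty": 0.6},
  {"hand": -1,"tx": -0.2,"ty": 0.3,"wz": 0.5},
  {"hand": -1,"wz": 1},
  {"hand": -1,"wz": 1},
  {"hand": -1,"wz": 1},
  {"hand": -1,"wz": 1},
  {"hand": -1,"wz": 1},
  {"hand": -1,"wz": 1},
  {"hand": -1,"wz": 1},
  {"hand": -1,"wz": 1},
  {"hand": -1,"wz": 1},
  {"hand": -1,"wz": 1},
  {"hand": -1,"wz": 1},
  {"hand": -1,"wz": 1},
  {"hand": -1,"wz": 1},
  {"hand": -1,"wz": 1},
  {"hand": -1,"wz": 1},
  {"hand": -1,"wz": 1},
  {"hand": -1,"wz": 0.74},
  {"hand": -1},
])

```text
invalid input
```

```bash
python3 - <<'E'
from plant import *
from h import *
import json
o=get_obs(); m=camera_model("wrist"); im=capture("wrist")
print(o['time'],o['tool_pos'],o['tcp_rot'],o['contact_force'])
np.savez("w1.npz",**m); cv2.imwrite("pics/wrist1.png",im[:,:,::-1])
im=capture("top");cv2.imwrite("pics/top1.png",im[:,:,::-1])
cv2.imwrite("pics/top1c.png",cv2.resize(im[150:250,220:400,::-1],None,fx=4,fy=4,interpolation=cv2.INTER_CUBIC))
E
```

```text
0.15 [202.7245553  483.98153442 240.19488565] [-3.14142453e+00  1.15255805e-03  1.17398680e+00] [0.21554273 0.13495209 0.68547424]
```

View pics/wrist1.png

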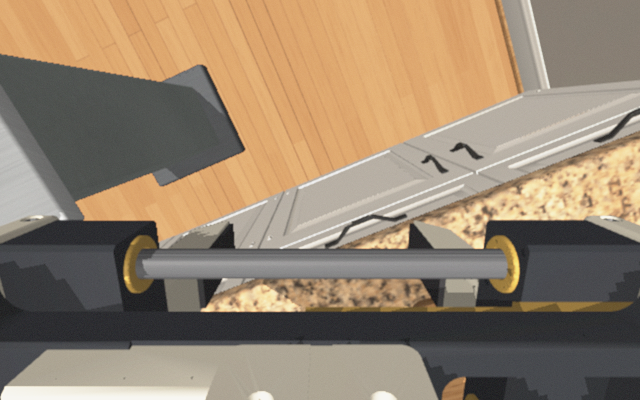

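View pics/top1c.png

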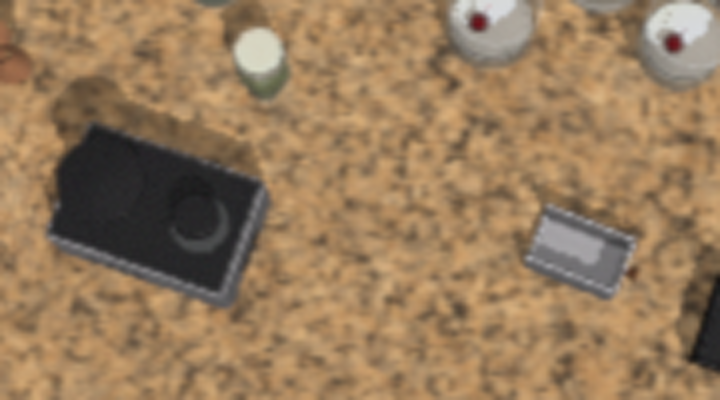

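Call:
drive_tool([
  {"hand": -1,"tx": -0.4,"ty": 0.35,"tz": 0,"wx": 0,"wy": 0,"wz": 0},
  {"hand": -1,"tx": -0.75,"ty": 0.67,"tz": 0,"wx": 0,"wy": 0,"wz": 0},
  {"hand": -1,"tx": -0.75,"ty": 0.67,"tz": 0,"wx": 0,"wy": 0,"wz": 0},
  {"hand": -1,"tx": -0.75,"ty": 0.67,"tz": 0,"wx": 0,"wy": 0,"wz": 0},
  {"hand": -1,"tx": -0.75,"ty": 0.67,"tz": 0,"wx": 0,"wy": 0,"wz": 0},
  {"hand": -1,"tx": -0.75,"ty": 0.67,"tz": 0,"wx": 0,"wy": 0,"wz": 0},
  {"hand": -1,"tx": -0.75,"ty": 0.67,"tz": 0,"wx": 0,"wy": 0,"wz": 0},
  {"hand": -1,"tx": -0.75,"ty": 0.67,"tz": 0,"wx": 0,"wy": 0,"wz": 0},
  {"hand": -1,"tx": -0.75,"ty": 0.67,"tz": 0,"wx": 0,"wy": 0,"wz": 0},
  {"hand": -1,"tx": -0.75,"ty": 0.67,"tz": 0,"wx": 0,"wy": 0,"wz": 0},
  {"hand": -1,"tx": -0.75,"ty": 0.67,"tz": 0,"wx": 0,"wy": 0,"wz": 0},
  {"hand": -1,"tx": -0.75,"ty": 0.67,"tz": 0,"wx": 0,"wy": 0,"wz": 0},
  {"hand": -1,"tx": -0.75,"ty": 0.67,"tz": 0,"wx": 0,"wy": 0,"wz": 0},
  {"hand": -1,"tx": -0.75,"ty": 0.67,"tz": 0,"wx": 0,"wy": 0,"wz": 0},
  {"hand": -1,"tx": -0.75,"ty": 0.67,"tz": 0,"wx": 0,"wy": 0,"wz": 0},
  {"hand": -1,"tx": -0.75,"ty": 0.67,"tz": 0,"wx": 0,"wy": 0,"wz": 0},
  {"hand": -1,"tx": -0.75,"ty": 0.67,"tz": 0,"wx": 0,"wy": 0,"wz": 0},
  {"hand": -1,"tx": -0.75,"ty": 0.67,"tz": 0,"wx": 0,"wy": 0,"wz": 0},
  {"hand": -1,"tx": -0.75,"ty": 0.67,"tz": 0,"wx": 0,"wy": 0,"wz": 0},
  {"hand": -1,"tx": -0.75,"ty": 0.67,"tz": 0,"wx": 0,"wy": 0,"wz": 0},
])

```text
time: 1.92
tool_pos: [459.1, -260.5, 240.6]
tcp_rot: [-3.142, -0.0, 1.173]
contact_force: [1.3, -0.1, -0.5]
grip_width: 91.7
```

Call:
drive_tool([
  {"hand": -1,"tx": -0.7,"ty": 0.65,"tz": 0,"wx": 0,"wy": 0,"wz": 0},
  {"hand": -1,"tx": -0.7,"ty": 0.65,"tz": 0,"wx": 0,"wy": 0,"wz": 0},
  {"hand": -1,"tx": -0.3,"ty": 0.3,"tz": 0,"wx": 0,"wy": 0,"wz": 0.5},
  {"hand": -1,"tx": 0,"ty": 0,"tz": 0,"wx": 0,"wy": 0,"wz": 1},
  {"hand": -1,"tx": 0,"ty": 0,"tz": 0,"wx": 0,"wy": 0,"wz": 1},
  {"hand": -1,"tx": 0,"ty": 0,"tz": 0,"wx": 0,"wy": 0,"wz": 1},
  {"hand": -1,"tx": 0,"ty": 0,"tz": 0,"wx": 0,"wy": 0,"wz": 1},
  {"hand": -1,"tx": 0,"ty": 0,"tz": 0,"wx": 0,"wy": 0,"wz": 1},
  {"hand": -1,"tx": 0,"ty": 0,"tz": 0,"wx": 0,"wy": 0,"wz": 1},
  {"hand": -1,"tx": 0,"ty": 0,"tz": 0,"wx": 0,"wy": 0,"wz": 1},
  {"hand": -1,"tx": 0,"ty": 0,"tz": 0,"wx": 0,"wy": 0,"wz": 1},
  {"hand": -1,"tx": 0,"ty": 0,"tz": 0,"wx": 0,"wy": 0,"wz": 1},
  {"hand": -1,"tx": 0,"ty": 0,"tz": 0,"wx": 0,"wy": 0,"wz": 1},
  {"hand": -1,"tx": 0,"ty": 0,"tz": 0,"wx": 0,"wy": 0,"wz": 1},
  {"hand": -1,"tx": 0,"ty": 0,"tz": 0,"wx": 0,"wy": 0,"wz": 1},
  {"hand": -1,"tx": 0,"ty": 0,"tz": 0,"wx": 0,"wy": 0,"wz": 1},
  {"hand": -1,"tx": 0,"ty": 0,"tz": 0,"wx": 0,"wy": 0,"wz": 1},
  {"hand": -1,"tx": 0,"ty": 0,"tz": 0,"wx": 0,"wy": 0,"wz": 1},
  {"hand": -1,"tx": 0,"ty": 0,"tz": 0,"wx": 0,"wy": 0,"wz": 1},
  {"hand": -1,"tx": 0,"ty": 0,"tz": 0,"wx": 0,"wy": 0,"wz": 1},
])

```text
time: 3.58
tool_pos: [491.7, -345.8, 240.4]
tcp_rot: [-3.141, 0.0, -0.357]
contact_force: [-1.0, 0.2, 0.3]
grip_width: 91.7
```

Call:
drive_tool([
  {"hand": -1,"tx": 0,"ty": 0,"tz": 0,"wx": 0,"wy": 0,"wz": 0},
  {"hand": -1,"tx": 0,"ty": 0,"tz": 0,"wx": 0,"wy": 0,"wz": 0},
])

```text
time: 3.75
tool_pos: [491.6, -345.9, 240.5]
tcp_rot: [-3.141, 0.0, -0.351]
contact_force: [-0.1, 0.1, 0.3]
grip_width: 91.6
```

```bash
python3 - <<'E'
from plant import *
from h import *
o=get_obs(); m=camera_model("wrist"); im=capture("wrist")
print(o['time'],o['tool_pos'],o['tcp_rot'],o['contact_force'])
np.savez("w1.npz",**m); cv2.imwrite("pics/wrist1b.png",im[:,:,::-1])
E
```

```text
3.75 [ 491.64003673 -345.86372309  240.48893793] [-3.14136383e+00  3.72206296e-04 -3.50592257e-01] [-0.13305259  0.13409837  0.30726696]
```

View pics/wrist1b.png

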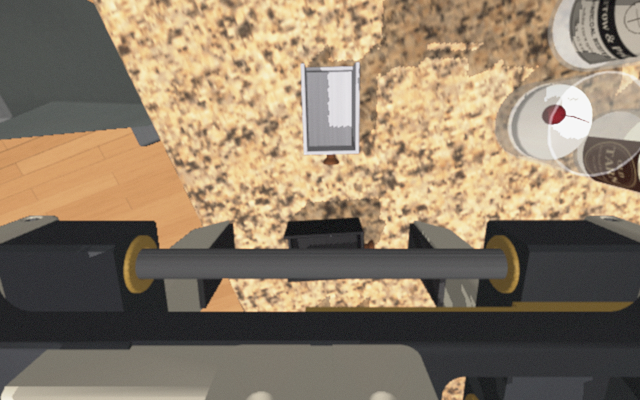

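The steel box is at about (331,110), mouth up and brown knob at (331,158). The black one is at (325,235). Zooming for the rim corners.

```bash
python3 - <<'E'
import cv2
im=cv2.imread("pics/wrist1b.png")
cv2.imwrite("pics/w1c.png",cv2.resize(im[50:175,280:385],None,fx=4.8,fy=4.8,interpolation=cv2.INTER_CUBIC))
E
```

```text
(no output)
```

View pics/w1c.png

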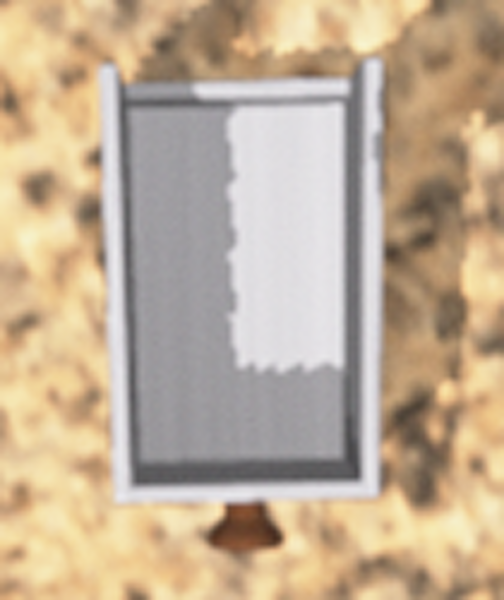

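```bash
python3 - <<'E'
from plant import *
from h import *
m=dict(np.load("w1.npz")); o=get_obs()
c=[(x/4.8+280-.4,y/4.8+50-.4) for x,y in[(101,63),(383,58),(380,497),(115,502)]]
P=cast(m,c,50);print(P.round(1),P.mean(0))
for i,j in((0,1),(1,2),(2,3),(3,0)):print(np.linalg.norm(P[i]-P[j]))
y=(P[0]+P[1]-P[2]-P[3]);x=P[1]+P[2]-P[0]-P[3]
print("yaw",np.arctan2(y[1],y[0])-np.pi/2,np.arctan2(x[1],x[0]))
T=R.from_euler('xyz',o['tcp_rot']).as_matrix()
print("centre in tool",T.T@(P.mean(0)-o['tool_pos']))
E
```

```text
[[ 509.7 -234.1   50. ]
 [ 563.7 -252.8   50. ]
 [ 535.  -337.1   50. ]
 [ 480.6 -318.4   50. ]] [ 522.27551574 -285.5852392    50.        ]
57.14638789984114
89.08095555320804
57.53629591132213
89.22192302352884
yaw -0.32995310835607894 -0.33261236432841246
centre in tool [  8.10331339 -67.06526124 190.56087021]
```

Call:
drive_tool([
  {"hand": -1,"tx": 0,"ty": 0,"tz": 0,"wx": 0,"wy": 0,"wz": -0.22},
  {"hand": -1,"tx": 0.12,"ty": -0.7,"tz": 0,"wx": 0,"wy": 0,"wz": 0},
  {"hand": -1,"tx": 0.115,"ty": -0.725,"tz": 0,"wx": 0,"wy": 0,"wz": 0},
  {"hand": -1,"tx": 0,"ty": 0,"tz": 0.8,"wx": 0,"wy": 0,"wz": 0},
  {"hand": -1,"tx": 0,"ty": 0,"tz": 0.8,"wx": 0,"wy": 0,"wz": 0},
  {"hand": -1,"tx": 0,"ty": 0,"tz": 0.8,"wx": 0,"wy": 0,"wz": 0},
  {"hand": -1,"tx": 0,"ty": 0,"tz": 0.8,"wx": 0,"wy": 0,"wz": 0},
  {"hand": -1,"tx": 0,"ty": 0,"tz": 0,"wx": 0,"wy": 0,"wz": 0},
])

```text
time: 4.47
tool_pos: [516.2, -292.7, 106.5]
tcp_rot: [-3.138, 0.011, -0.332]
contact_force: [-1.1, 0.2, -1.3]
grip_width: 92.0
```

```bash
python3 - <<'E'
from plant import *
from h import *
o=get_obs(); m=camera_model("wrist"); im=capture("wrist")
print(o['time'],o['tool_pos'],o['tcp_rot'],o['contact_force'])
T=R.from_euler('xyz',o['tcp_rot']).as_matrix()
print("centre in tool",T.T@(np.array([522.3,-285.6,25])-o['tool_pos']))
cv2.imwrite("pics/wrist2.png",im[:,:,::-1])
im=capture("top");cv2.imwrite("pics/top2.png",im[:,:,::-1])
np.savez("t2.npz",**camera_model("top"))
im=im[:,:,::-1]; cv2.imwrite("pics/top2c.png",cv2.resize(im[160:240,220:320],None,fx=7.2,fy=7.2,interpolation=cv2.INTER_CUBIC))
im=capture("scene")[:,:,::-1];cv2.imwrite("pics/scene2.png",im)
cv2.imwrite("pics/scene2c.png",cv2.resize(im[180:290,200:360],None,fx=5,fy=5,interpolation=cv2.INTER_CUBIC))
E
```

```text
4.4667 [ 516.20388523 -292.74043418  106.50542066] [-3.13799772  0.01105247 -0.33163762] [-1.07997542  0.23756881 -1.33666438]
centre in tool [ 4.33968103 -8.44329215 81.4933126 ]
```

View pics/wrist2.png

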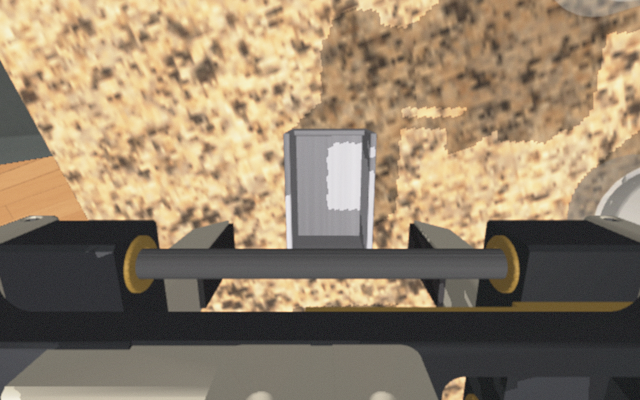

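View pics/top2c.png

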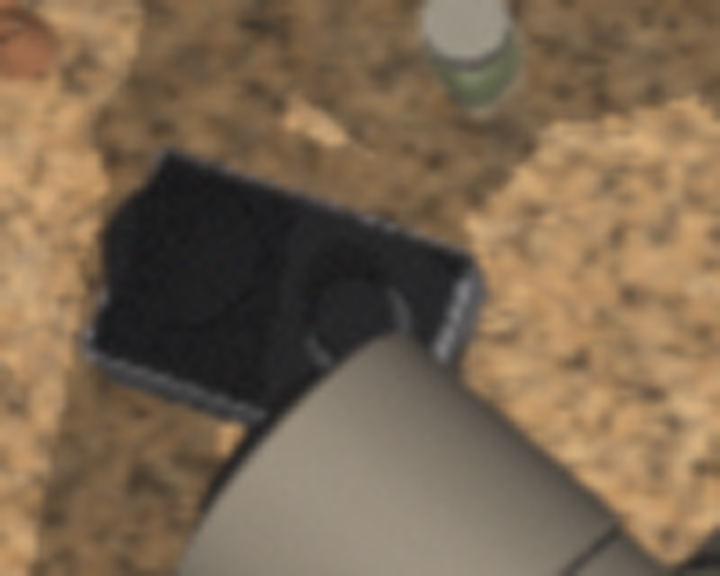

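View pics/scene2c.png

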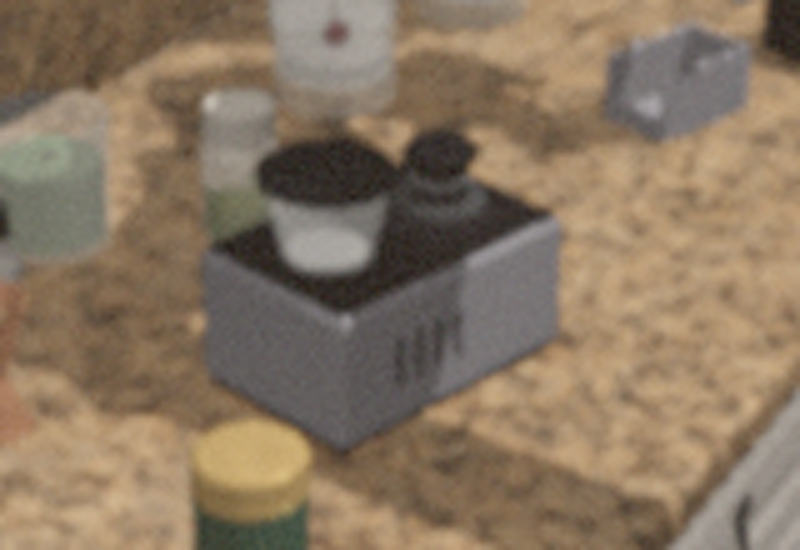

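The wrist view shows the box between the fingers, box centre near column 331. Let the arm settle, then correct and descend.

Call:
drive_tool([
  {"hand": -1,"tx": 0,"ty": 0,"tz": 0,"wx": 0,"wy": 0,"wz": 0},
  {"hand": -1,"tx": 0,"ty": 0,"tz": 0,"wx": 0,"wy": 0,"wz": 0},
])

```text
time: 4.78
tool_pos: [520.3, -295.9, 115.1]
tcp_rot: [3.14, -0.004, -0.334]
contact_force: [-0.6, 0.1, 0.5]
grip_width: 91.5
```

Call:
drive_tool([
  {"hand": -1,"tx": -0.04,"ty": 0,"tz": 0.6,"wx": 0,"wy": 0,"wz": 0},
  {"hand": -1,"tx": 0,"ty": 0,"tz": 0.6,"wx": 0,"wy": 0,"wz": 0},
  {"hand": -1,"tx": 0,"ty": 0,"tz": 0.5,"wx": 0,"wy": 0,"wz": 0},
  {"hand": -1,"tx": 0,"ty": 0,"tz": 0.3,"wx": 0,"wy": 0,"wz": 0},
  {"hand": -1,"tx": 0,"ty": 0,"tz": 0,"wx": 0,"wy": 0,"wz": 0},
  {"hand": -1,"tx": 0,"ty": 0,"tz": 0,"wx": 0,"wy": 0,"wz": 0},
  {"hand": -1,"tx": 0,"ty": 0,"tz": 0,"wx": 0,"wy": 0,"wz": 0},
])

```text
time: 5.37
tool_pos: [518.7, -295.3, 34.3]
tcp_rot: [3.141, -0.003, -0.334]
contact_force: [-0.3, 0.4, 0.4]
grip_width: 91.8
```

Call:
drive_tool([
  {"hand": 1,"tx": 0,"ty": 0,"tz": 0,"wx": 0,"wy": 0,"wz": 0},
  {"hand": 1,"tx": 0,"ty": 0,"tz": 0,"wx": 0,"wy": 0,"wz": 0},
  {"hand": 1,"tx": 0,"ty": 0,"tz": 0,"wx": 0,"wy": 0,"wz": 0},
  {"hand": 1,"tx": 0,"ty": 0,"tz": 0,"wx": 0,"wy": 0,"wz": 0},
  {"hand": 1,"tx": 0,"ty": 0,"tz": 0,"wx": 0,"wy": 0,"wz": 0},
  {"hand": 1,"tx": 0,"ty": 0,"tz": 0,"wx": 0,"wy": 0,"wz": 0},
  {"hand": 1,"tx": 0,"ty": 0,"tz": 0,"wx": 0,"wy": 0,"wz": 0},
  {"hand": 1,"tx": 0,"ty": 0,"tz": 0,"wx": 0,"wy": 0,"wz": 0},
])

```text
time: 6.03
tool_pos: [518.2, -294.9, 33.0]
tcp_rot: [3.141, -0.001, -0.334]
contact_force: [1.9, -0.7, 0.8]
grip_width: 58.0
```

Call:
drive_tool([
  {"hand": 1,"tx": 0,"ty": 0,"tz": -0.25,"wx": 0,"wy": 0,"wz": 0},
  {"hand": 1,"tx": 0,"ty": 0,"tz": 0,"wx": 0,"wy": 0,"wz": -0.45},
  {"hand": 1,"tx": 0,"ty": 0,"tz": 0,"wx": 0,"wy": 0,"wz": -0.44},
  {"hand": 1,"tx": -0.2,"ty": -0.49,"tz": 0,"wx": 0,"wy": 0,"wz": 0},
  {"hand": 1,"tx": -0.3,"ty": -0.7,"tz": 0,"wx": 0,"wy": 0,"wz": 0},
  {"hand": 1,"tx": -0.3,"ty": -0.7,"tz": 0,"wx": 0,"wy": 0,"wz": 0},
  {"hand": 1,"tx": -0.3,"ty": -0.7,"tz": 0,"wx": 0,"wy": 0,"wz": 0},
  {"hand": 1,"tx": -0.3,"ty": -0.7,"tz": 0,"wx": 0,"wy": 0,"wz": 0},
  {"hand": 1,"tx": -0.3,"ty": -0.7,"tz": 0,"wx": 0,"wy": 0,"wz": 0},
  {"hand": 1,"tx": -0.3,"ty": -0.6,"tz": 0,"wx": 0,"wy": 0,"wz": 0},
  {"hand": 1,"tx": -0.2,"ty": -0.5,"tz": 0,"wx": 0,"wy": 0,"wz": 0},
  {"hand": 1,"tx": -0.18,"ty": -0.4,"tz": 0,"wx": 0,"wy": 0,"wz": 0},
  {"hand": 1,"tx": 0,"ty": 0,"tz": 0,"wx": 0,"wy": 0,"wz": 0},
  {"hand": 1,"tx": 0,"ty": 0,"tz": 0,"wx": 0,"wy": 0,"wz": 0},
  {"hand": 1,"tx": 0,"ty": 0,"tz": 0,"wx": 0,"wy": 0,"wz": 0},
])

```text
time: 7.28
tool_pos: [481.4, -58.3, 42.9]
tcp_rot: [3.141, -0.0, -0.256]
contact_force: [0.3, 0.1, -3.9]
grip_width: 57.5
```

```bash
python3 - <<'E'
from plant import *
from h import *
o=get_obs(); m=camera_model("wrist"); im=capture("wrist")
print(o['time'],o['tool_pos'],o['tcp_rot'],o['contact_force'])
np.savez("w3.npz",**m); cv2.imwrite("pics/wrist3.png",im[:,:,::-1])
E
```

```text
7.2833 [481.40708738 -58.33032416  42.88160305] [ 3.14145282e+00 -3.79442588e-06 -2.55993109e-01] [ 0.25716056  0.06323075 -3.87734995]
```

View pics/wrist3.png

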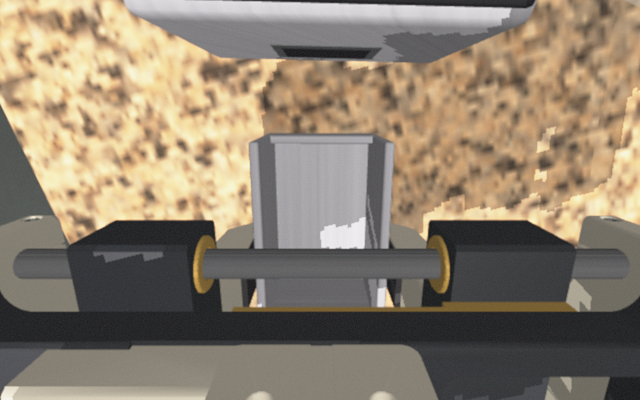

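The grinder face is in view: foot corners near (215,57) and (440,62), outlet (272–380, 45–60), and the box mouth near row 137.

```bash
python3 - <<'E'
import cv2
im=cv2.imread("pics/wrist3.png")
cv2.imwrite("pics/w3c.png",cv2.resize(im[0:75,120:280],None,fx=5,fy=5,interpolation=cv2.INTER_CUBIC))
cv2.imwrite("pics/w3d.png",cv2.resize(im[0:75,380:540],None,fx=5,fy=5,interpolation=cv2.INTER_CUBIC))
cv2.imwrite("pics/w3e.png",cv2.resize(im[30:160,240:400],None,fx=4.6,fy=4.6,interpolation=cv2.INTER_CUBIC))
E
```

```text
(no output)
```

View pics/w3c.png

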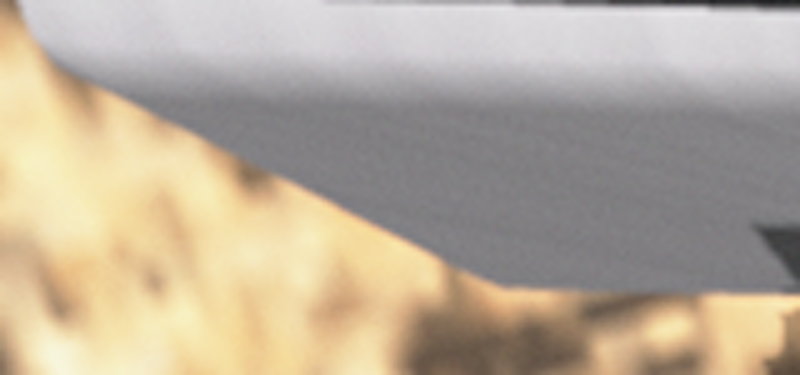

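View pics/w3d.png

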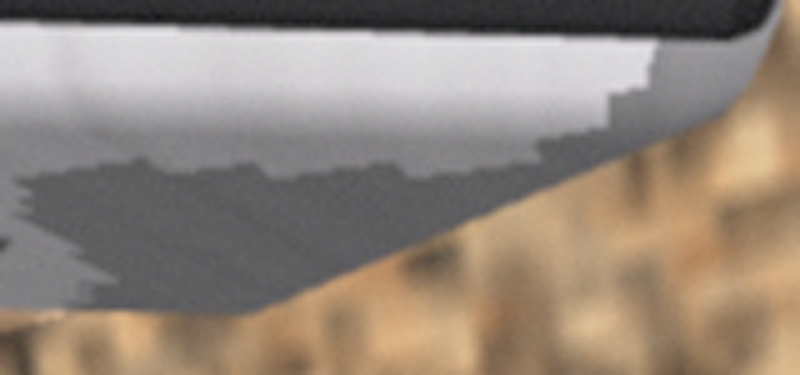

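View pics/w3e.png

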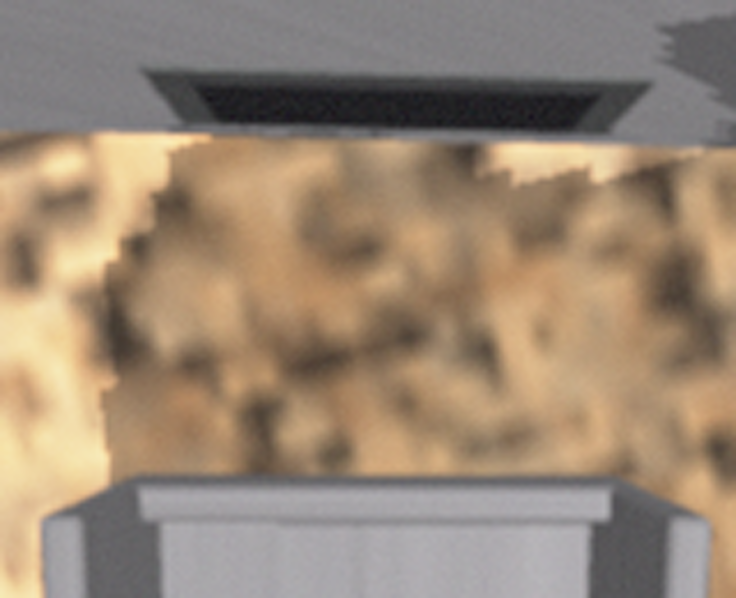

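```bash
python3 - <<'E'
from h import *
m=dict(np.load("w3.npz"))
tp=np.array([481.4,-58.33,42.88]);T=R.from_euler('xyz',[3.14145,0,-.256]).as_matrix()
def show(n,c,z):
    P=cast(m,np.array(c)-.4,z);d=P[1]-P[0]
    print(n,P.round(1).tolist(),"len",np.linalg.norm(d).round(1),"ang",np.arctan2(d[1],d[0]).round(4),"mid",P.mean(0).round(1),"mid in tool",((P.mean(0)-tp)@T).round(1))
show("foot",[(220,57.2),(429,62.8)],0)
show("outlet top",[(271.1,45.2),(382.4,48)],47)
q=lambda x,y:(x/4.6+240,y/4.6+30)
show("mouth rim",[q(137,480),q(614,480)],28)
show("side tops",[q(42,520),q(710,518)],60)
E
```

```text
foot [[451.1, 47.8, 0.0], [559.8, 16.5, 0.0]] len 113.2 ang -0.2808 mid [505.5  32.1   0. ] mid in tool [  0.4 -93.6  42.9]
outlet top [[484.0, 36.7, 47.0], [526.9, 24.4, 47.0]] len 44.6 ang -0.2791 mid [505.4  30.6  47. ] mid in tool [  0.8 -92.1  -4.1]
mouth rim [[469.9, 2.5, 28.0], [518.7, -10.2, 28.0]] len 50.4 ang -0.2558 mid [494.3  -3.9  28. ] mid in tool [ -1.3 -56.   14.9]
side tops [[466.7, 2.4, 60.0], [521.6, -11.8, 60.0]] len 56.7 ang -0.2528 mid [494.1  -4.7  60. ] mid in tool [ -1.3 -55.1 -17.1]
```

Call:
drive_tool([
  {"hand": 1,"tx": 0,"ty": 0,"tz": 0,"wx": 0,"wy": 0,"wz": 0.28},
  {"hand": 1,"tx": 0,"ty": -0.3,"tz": 0,"wx": 0,"wy": 0,"wz": 0},
  {"hand": 1,"tx": 0,"ty": -0.3,"tz": 0.12,"wx": 0,"wy": 0,"wz": 0},
  {"hand": 1,"tx": 0,"ty": 0,"tz": 0.12,"wx": 0,"wy": 0,"wz": 0},
  {"hand": 1,"tx": 0,"ty": 0,"tz": 0,"wx": 0,"wy": 0,"wz": 0},
  {"hand": 1,"tx": 0,"ty": 0,"tz": 0,"wx": 0,"wy": 0,"wz": 0},
  {"hand": 1,"tx": 0,"ty": 0,"tz": 0,"wx": 0,"wy": 0,"wz": 0},
])

```text
time: 7.92
tool_pos: [487.8, -35.2, 32.8]
tcp_rot: [3.141, 0.001, -0.281]
contact_force: [-0.2, -0.5, -4.1]
grip_width: 57.6
```

```bash
python3 - <<'E'
from plant import *
from h import *
o=get_obs(); m=camera_model("wrist"); im=capture("wrist")
print(o['time'],o['tool_pos'],o['tcp_rot'],o['contact_force'])
np.savez("w4.npz",**m); cv2.imwrite("pics/wrist4.png",im[:,:,::-1])
cv2.imwrite("pics/w4e.png",cv2.resize(im[20:170,220:420,::-1],None,fx=4,fy=4,interpolation=cv2.INTER_CUBIC))
E
```

```text
7.9167 [487.76146686 -35.16094909  32.77253184] [ 3.14147188e+00  6.88627025e-04 -2.80899156e-01] [-0.228678   -0.54532093 -4.079983  ]
```

View pics/w4e.png

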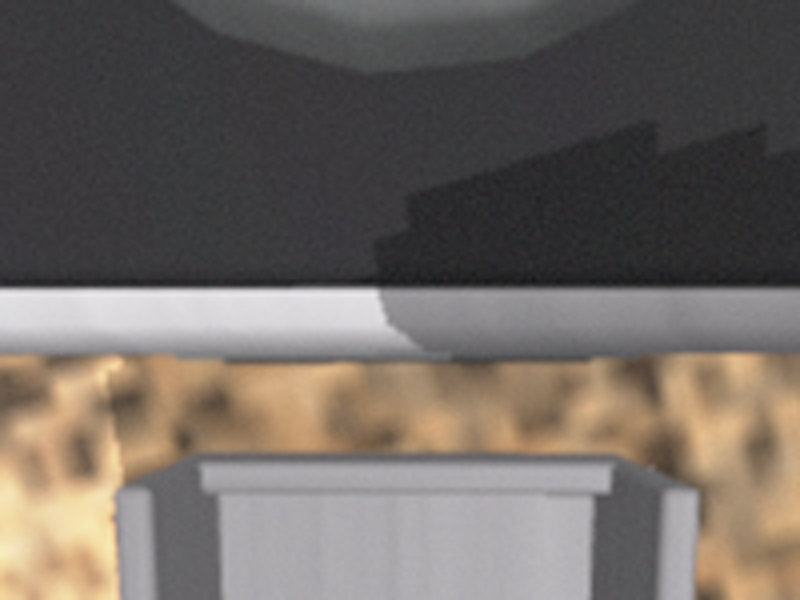

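The box mouth and the outlet frame are parallel and both centred near crop column 407. Next I lower until the weight is carried.

Call:
drive_tool([
  {"hand": 1,"tx": 0,"ty": 0,"tz": 0.03,"wx": 0,"wy": 0,"wz": 0},
  {"hand": 1,"tx": 0,"ty": 0,"tz": 0,"wx": 0,"wy": 0,"wz": 0},
  {"hand": 1,"tx": 0,"ty": 0,"tz": 0,"wx": 0,"wy": 0,"wz": 0},
])

```text
time: 8.22
tool_pos: [487.8, -35.2, 32.6]
tcp_rot: [3.142, -0.0, -0.281]
contact_force: [-3.0, -0.6, 5.4]
grip_width: 58.2
```

Call:
drive_tool([
  {"hand": 1,"tx": 0,"ty": -0.1,"tz": 0,"wx": 0,"wy": 0,"wz": 0},
  {"hand": 1,"tx": 0,"ty": -0.1,"tz": 0,"wx": 0,"wy": 0,"wz": 0},
  {"hand": 1,"tx": 0,"ty": -0.08,"tz": 0,"wx": 0,"wy": 0,"wz": 0},
  {"hand": 1,"tx": 0,"ty": 0,"tz": 0,"wx": 0,"wy": 0,"wz": 0},
  {"hand": 1,"tx": 0,"ty": 0,"tz": 0,"wx": 0,"wy": 0,"wz": 0},
])

```text
time: 8.63
tool_pos: [492.0, -24.2, 32.6]
tcp_rot: [-3.142, -0.002, -0.28]
contact_force: [-1.0, -2.2, 5.7]
grip_width: 58.2
```

Call:
drive_tool([
  {"hand": 1,"tx": 0,"ty": -0.05,"tz": 0,"wx": 0,"wy": 0,"wz": 0},
  {"hand": 1,"tx": 0,"ty": 0,"tz": 0,"wx": 0,"wy": 0,"wz": 0},
  {"hand": 1,"tx": 0,"ty": 0,"tz": 0,"wx": 0,"wy": 0,"wz": 0},
])

```text
time: 8.88
tool_pos: [492.4, -23.3, 32.6]
tcp_rot: [3.14, -0.002, -0.28]
contact_force: [-2.9, -8.0, 6.4]
grip_width: 57.9
```

Call:
drive_tool([
  {"hand": 1,"tx": 0,"ty": -0.05,"tz": 0,"wx": 0,"wy": 0,"wz": 0},
  {"hand": 1,"tx": 0,"ty": 0,"tz": 0,"wx": 0,"wy": 0,"wz": 0},
  {"hand": 1,"tx": 0,"ty": 0,"tz": 0,"wx": 0,"wy": 0,"wz": 0},
])

```text
time: 9.13
tool_pos: [492.5, -23.1, 32.6]
tcp_rot: [3.138, -0.002, -0.279]
contact_force: [-4.9, -19.6, 7.0]
grip_width: 57.9
```

```bash
python3 - <<'E'
from plant import *
from h import *
o=get_obs(); m=camera_model("wrist"); im=capture("wrist")
print(o['time'],o['tool_pos'],o['tcp_rot'],o['contact_force'])
np.savez("w5.npz",**m); cv2.imwrite("pics/wrist5.png",im[:,:,::-1])
cv2.imwrite("pics/w5e.png",cv2.resize(im[60:210,220:420,::-1],None,fx=4,fy=4,interpolation=cv2.INTER_CUBIC))
E
```

```text
9.1333 [492.47758635 -23.07928123  32.59488031] [ 3.13788365e+00 -1.68898329e-03 -2.79365155e-01] [ -4.85312043 -19.60159835   6.95720856]
```

View pics/w5e.png

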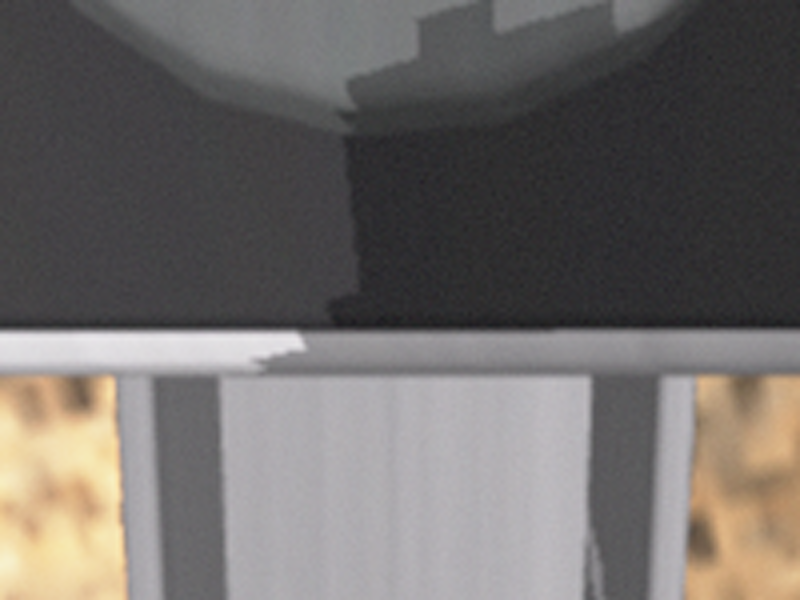

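The mouth is hard against the face: a 20 N push, no gap, and the box sits symmetric about column 407. I ease the push a little, then let go.

Call:
drive_tool([
  {"hand": 1,"tx": 0,"ty": 0.03,"tz": 0,"wx": 0,"wy": 0,"wz": 0},
  {"hand": 1,"tx": 0,"ty": 0,"tz": 0,"wx": 0,"wy": 0,"wz": 0},
  {"hand": 0.2,"tx": 0,"ty": 0,"tz": 0,"wx": 0,"wy": 0,"wz": 0},
  {"hand": -0.2,"tx": 0,"ty": 0,"tz": 0,"wx": 0,"wy": 0,"wz": 0},
  {"hand": -1,"tx": 0,"ty": 0,"tz": 0,"wx": 0,"wy": 0,"wz": 0},
  {"hand": -1,"tx": 0,"ty": 0,"tz": 0,"wx": 0,"wy": 0,"wz": 0},
  {"hand": -1,"tx": 0,"ty": 0,"tz": 0,"wx": 0,"wy": 0,"wz": 0},
  {"hand": -1,"tx": 0,"ty": 0,"tz": 0,"wx": 0,"wy": 0,"wz": 0},
  {"hand": -1,"tx": 0,"ty": 0,"tz": 0,"wx": 0,"wy": 0,"wz": 0},
  {"hand": -1,"tx": 0,"ty": 0,"tz": 0,"wx": 0,"wy": 0,"wz": 0},
  {"hand": -1,"tx": 0,"ty": 0,"tz": 0,"wx": 0,"wy": 0,"wz": 0},
  {"hand": -1,"tx": 0,"ty": 0,"tz": 0,"wx": 0,"wy": 0,"wz": 0},
])

```text
time: 10.18
tool_pos: [491.9, -21.4, 31.9]
tcp_rot: [-3.141, -0.0, -0.281]
contact_force: [-0.5, 0.2, 0.3]
grip_width: 91.9
```

```bash
python3 - <<'E'
from plant import *
from h import *
o=get_obs(); m=camera_model("wrist"); im=capture("wrist")
print(o['time'],o['tool_pos'],o['tcp_rot'],o['contact_force'],o['grip_width'])
np.savez("w6.npz",**m); cv2.imwrite("pics/wrist6.png",im[:,:,::-1])
E
```

```text
10.1833 [491.88571715 -21.42707847  31.87969197] [-3.14148558e+00 -1.20662133e-05 -2.80618792e-01] [-0.5482511   0.18366609  0.26017045] 91.88421549184231
```

View pics/wrist6.png

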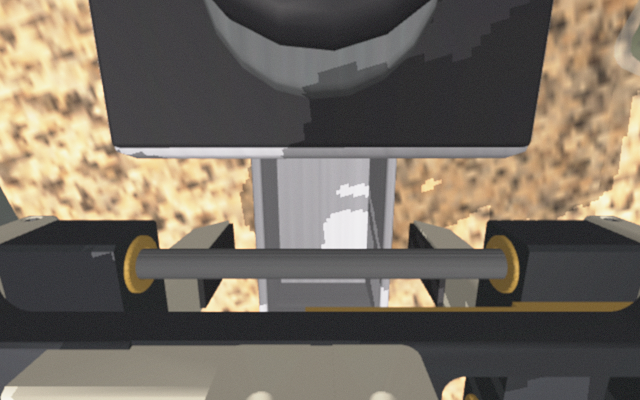

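Released. The box is still against the face. Rise straight up, then back a little to see the box clearly.

Call:
drive_tool([
  {"hand": -1,"tx": 0,"ty": 0,"tz": -0.3,"wx": 0,"wy": 0,"wz": 0},
  {"hand": -1,"tx": 0,"ty": 0,"tz": -0.6,"wx": 0,"wy": 0,"wz": 0},
  {"hand": -1,"tx": 0,"ty": 0,"tz": -0.8,"wx": 0,"wy": 0,"wz": 0},
  {"hand": -1,"tx": 0,"ty": 0,"tz": -0.8,"wx": 0,"wy": 0,"wz": 0},
  {"hand": -1,"tx": 0,"ty": 0,"tz": -0.8,"wx": 0,"wy": 0,"wz": 0},
  {"hand": -1,"tx": 0,"ty": 0.4,"tz": -0.7,"wx": 0,"wy": 0,"wz": 0},
  {"hand": 1,"tx": 0,"ty": 0.7,"tz": 0,"wx": 0,"wy": 0,"wz": 0},
  {"hand": 1,"tx": 0,"ty": 0.4,"tz": 0,"wx": 0,"wy": 0,"wz": 0},
  {"hand": 1,"tx": 0,"ty": 0,"tz": 0,"wx": 0,"wy": 0,"wz": 0},
  {"hand": 1,"tx": 0,"ty": 0,"tz": 0,"wx": 0,"wy": 0,"wz": 0},
  {"hand": 1,"tx": 0,"ty": 0,"tz": 0,"wx": 0,"wy": 0,"wz": 0},
  {"hand": 1,"tx": 0,"ty": 0,"tz": 0,"wx": 0,"wy": 0,"wz": 0},
])

```text
time: 11.23
tool_pos: [475.3, -78.3, 191.6]
tcp_rot: [-3.141, 0.001, -0.28]
contact_force: [0.4, 0.1, 0.6]
grip_width: 56.1
```

```bash
python3 - <<'E'
from plant import *
from h import *
o=get_obs(); m=camera_model("wrist"); im=capture("wrist")
print(o['time'],o['tool_pos'],o['tcp_rot'],o['contact_force'],o['grip_width'])
np.savez("w7.npz",**m); cv2.imwrite("pics/wrist7.png",im[:,:,::-1])
E
```

```text
11.2333 [475.28480481 -78.34484626 191.56159669] [-3.14114458e+00  7.42074908e-04 -2.80033343e-01] [0.35585978 0.12697778 0.60128407] 56.14076098186867
```

View pics/wrist7.png

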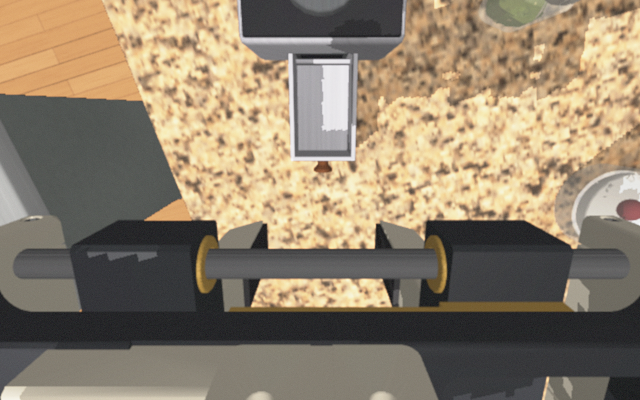

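The box stands flush (rows 55–160, columns 289–357, centre 323; the grinder's edges 240–403 give centre 322). On to a view over the plunger.

Call:
drive_tool([
  {"hand": 1,"tx": 0,"ty": -0.5,"tz": 0,"wx": 0,"wy": 0,"wz": 0},
  {"hand": 1,"tx": 0,"ty": -0.8,"tz": 0,"wx": 0,"wy": 0,"wz": 0},
  {"hand": 1,"tx": 0,"ty": -0.7,"tz": 0,"wx": 0,"wy": 0,"wz": 0},
  {"hand": 1,"tx": 0,"ty": 0,"tz": 0,"wx": 0,"wy": 0,"wz": 0},
  {"hand": 1,"tx": 0,"ty": 0,"tz": 0,"wx": 0,"wy": 0,"wz": 0},
  {"hand": 1,"tx": 0,"ty": 0,"tz": 0,"wx": 0,"wy": 0,"wz": 0},
])

```text
time: 11.78
tool_pos: [497.2, -2.0, 191.6]
tcp_rot: [3.141, 0.001, -0.279]
contact_force: [-0.2, -0.2, -0.0]
grip_width: 12.2
```

```bash
python3 - <<'E'
from plant import *
from h import *
o=get_obs(); m=camera_model("wrist"); im=capture("wrist")
print(o['time'],o['tool_pos'],o['tcp_rot'],o['contact_force'],o['grip_width'])
np.savez("w8.npz",**m); cv2.imwrite("pics/wrist8.png",im[:,:,::-1])
E
```

```text
11.7833 [497.2361443   -1.99882391 191.63314131] [ 3.14130699e+00  6.02381549e-04 -2.79275039e-01] [-0.20081395 -0.19460846 -0.00610843] 12.24962193287508
```

View pics/wrist8.png

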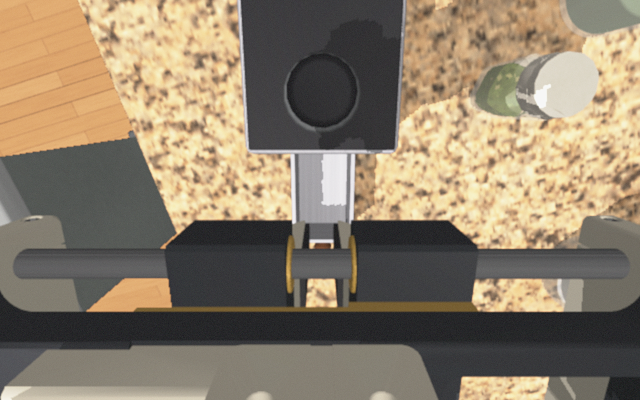

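```bash
python3 - <<'E'
from h import *
im=cv2.imread("pics/wrist8.png")[30:150,240:405]
e=cv2.resize(np.clip(im.astype(float)*2.2,0,255).astype(np.uint8),None,fx=4.8,fy=4.8,interpolation=cv2.INTER_CUBIC)
cv2.imwrite("pics/w8c.png",e)
E
```

```text
(no output)
```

View pics/w8c.png

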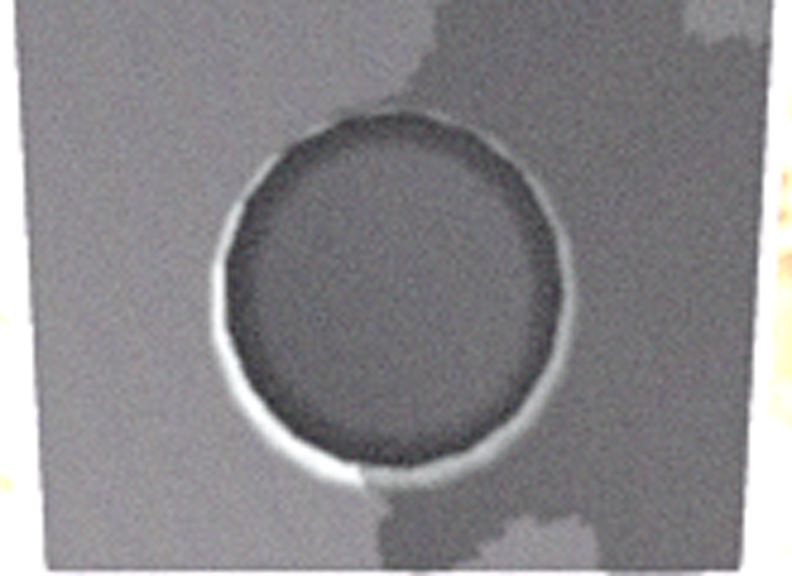

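```bash
python3 - <<'E'
from plant import *
from h import *
m=dict(np.load("w8.npz"));o=get_obs()
P=cast(m,[(321.9,90.0)],127)[0];T=R.from_euler('xyz',o['tcp_rot']).as_matrix()
print(P,(P-o['tool_pos'])@T, (np.array([518.5,74.2,130])-o['tool_pos'])@T, o['grip_width'])
E
```

```text
[518.11316377  74.22420222 127.        ] [ -1.11421201 -79.54165318  64.69107115] [ -0.73725236 -79.62461837  61.69086345] 8.582763592983637
```

Call:
drive_tool([
  {"hand": 1,"tx": -0.02,"ty": -0.5,"tz": 0,"wx": 0,"wy": 0,"wz": 0},
  {"hand": 1,"tx": 0,"ty": -0.8,"tz": 0,"wx": 0,"wy": 0,"wz": 0},
  {"hand": 1,"tx": 0,"ty": -0.69,"tz": 0,"wx": 0,"wy": 0,"wz": 0},
  {"hand": 1,"tx": 0,"ty": 0,"tz": 0,"wx": 0,"wy": 0,"wz": 0},
  {"hand": 1,"tx": 0,"ty": 0,"tz": 0.5,"wx": 0,"wy": 0,"wz": 0},
  {"hand": 1,"tx": 0,"ty": 0,"tz": 0.5,"wx": 0,"wy": 0,"wz": 0},
  {"hand": 1,"tx": 0,"ty": 0,"tz": 0,"wx": 0,"wy": 0,"wz": 0},
  {"hand": 1,"tx": 0,"ty": 0,"tz": 0,"wx": 0,"wy": 0,"wz": 0},
  {"hand": 1,"tx": 0,"ty": 0,"tz": 0,"wx": 0,"wy": 0,"wz": 0},
  {"hand": 1,"tx": 0,"ty": 0,"tz": 0,"wx": 0,"wy": 0,"wz": 0},
])

```text
time: 12.67
tool_pos: [519.4, 73.9, 153.2]
tcp_rot: [-3.141, -0.002, -0.282]
contact_force: [-0.0, 0.2, 0.1]
grip_width: 0.3
```

Down slowly towards contact, which I expect at TCP z ≈ 144.

Call:
drive_tool([
  {"hand": 1,"tx": 0,"ty": 0,"tz": 0.15,"wx": 0,"wy": 0,"wz": 0},
  {"hand": 1,"tx": 0,"ty": 0,"tz": 0.1,"wx": 0,"wy": 0,"wz": 0},
  {"hand": 1,"tx": 0,"ty": 0,"tz": 0.0,"wx": 0,"wy": 0,"wz": 0},
  {"hand": 1,"tx": 0,"ty": 0,"tz": 0,"wx": 0,"wy": 0,"wz": 0},
  {"hand": 1,"tx": 0,"ty": 0,"tz": 0,"wx": 0,"wy": 0,"wz": 0},
])

```text
time: 13.08
tool_pos: [519.4, 74.2, 142.5]
tcp_rot: [-3.141, -0.002, -0.281]
contact_force: [1.0, -0.7, 4.7]
grip_width: 0.4
```

Call:
drive_tool([
  {"hand": 1,"tx": 0,"ty": 0,"tz": 0.1,"wx": 0,"wy": 0,"wz": 0},
  {"hand": 1,"tx": 0,"ty": 0,"tz": 0.1,"wx": 0,"wy": 0,"wz": 0},
  {"hand": 1,"tx": 0,"ty": 0,"tz": 0.05,"wx": 0,"wy": 0,"wz": 0},
  {"hand": 1,"tx": 0,"ty": 0,"tz": 0,"wx": 0,"wy": 0,"wz": 0},
  {"hand": 1,"tx": 0,"ty": 0,"tz": 0,"wx": 0,"wy": 0,"wz": 0},
  {"hand": 1,"tx": 0,"ty": 0,"tz": 0,"wx": 0,"wy": 0,"wz": 0},
])

```text
time: 13.58
tool_pos: [519.4, 74.3, 132.9]
tcp_rot: [-3.141, -0.002, -0.281]
contact_force: [0.5, -2.0, 8.3]
grip_width: 0.1
```

Call:
drive_tool([
  {"hand": 1,"tx": 0,"ty": 0,"tz": 0.025,"wx": 0,"wy": 0,"wz": 0},
  {"hand": 1,"tx": 0,"ty": 0,"tz": 0,"wx": 0,"wy": 0,"wz": 0},
  {"hand": 1,"tx": 0,"ty": 0,"tz": 0,"wx": 0,"wy": 0,"wz": 0},
  {"hand": 1,"tx": 0,"ty": 0,"tz": 0,"wx": 0,"wy": 0,"wz": 0},
  {"hand": 1,"tx": 0,"ty": 0,"tz": 0,"wx": 0,"wy": 0,"wz": 0},
])

```text
time: 14.0
tool_pos: [519.4, 74.2, 132.0]
tcp_rot: [-3.141, -0.002, -0.281]
contact_force: [0.6, -1.5, 8.1]
grip_width: 0.3
```

```bash
python3 - <<'E'
from plant import *
from h import *
im=capture("scene")[:,:,::-1];cv2.imwrite("pics/scene9.png",im)
cv2.imwrite("pics/scene9c.png",cv2.resize(im[160:320,170:370],None,fx=3.8,fy=3.6,interpolation=cv2.INTER_CUBIC))
im=capture("top")[:,:,::-1]; cv2.imwrite("pics/top9c.png",cv2.resize(im[140:260,170:370],None,fx=4,fy=4,interpolation=cv2.INTER_CUBIC))
im=capture("wrist")[:,:,::-1];cv2.imwrite("pics/wrist9.png",im)
o=get_obs();print(o['time'],o['tool_pos'],o['tcp_rot'],o['contact_force'],o['grip_width'])
E
```

```text
14.15 [519.41104345  74.23064239 131.9609305 ] [-3.14127544e+00 -2.23469658e-03 -2.80624936e-01] [ 0.45684015 -1.61475963  8.07583673] 0.529199725647274
```

View pics/scene9c.png

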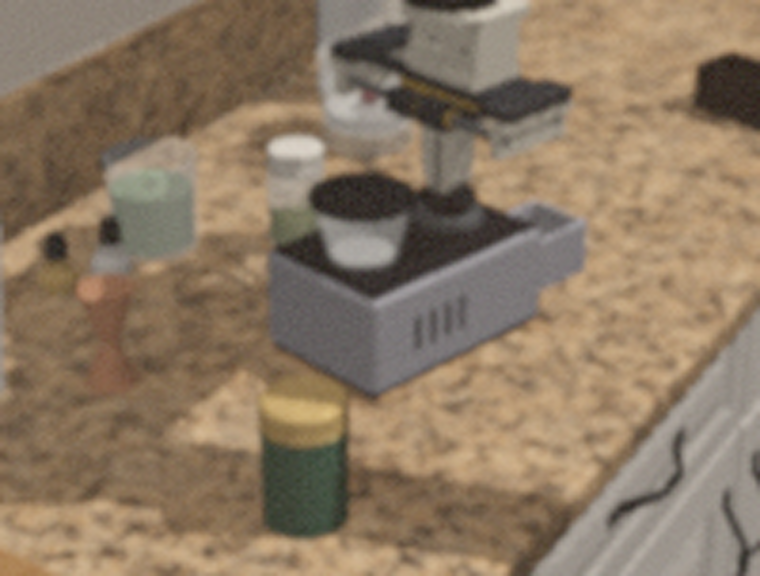

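View pics/top9c.png

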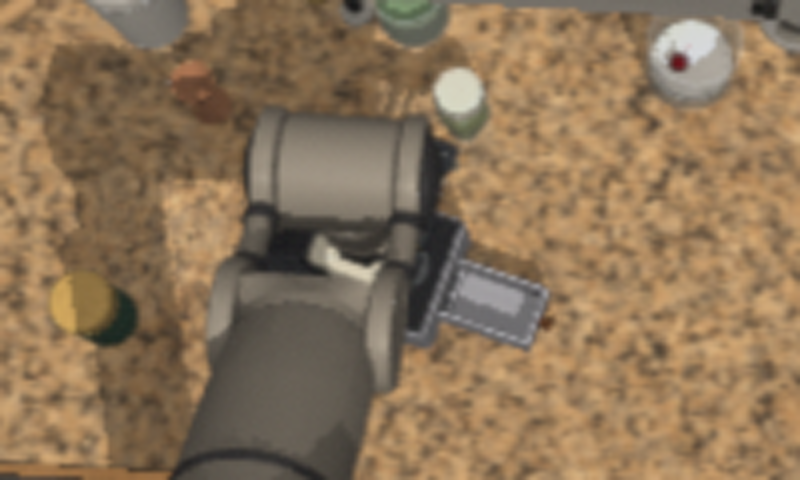

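View pics/wrist9.png

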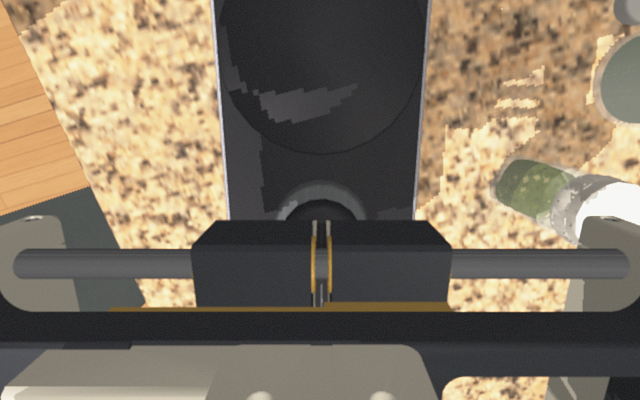

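The box is flush in the scene and top views. The fingertips hold the cap at TCP z 132.0, so the tips are at 118 mm, which is about 12 mm of travel. The force is a steady 8 N and the bystanders are where they were. Handing in.

```bash
python3 -c "
from plant import *
print(close_job()); o=get_obs(); print(o['time'],o['tool_pos'],o['contact_force'])"
```

```text
the job is handed in; nothing more can be done
None
the job is handed in; nothing more can be done
```

I placed the steel catch box against the grinder's outlet and let go. I then pressed the run plunger half way with the closed fingertips and handed the job in at about 14 s, still holding it. No verdict was reported.

- **Box:** I gripped it across its width, lowered it to the worktop and pushed it against the outlet face with about 20 N. I eased the push and opened the fingers. After release the wrist view showed no gap at the face. The box's middle was within about 1 pixel (roughly 1 mm) of the grinder's, and the final scene and top pictures still show it flush.
- **Plunger:** The TCP was steady at z = 132.0 mm, which puts the fingertips at 118 mm, or about 12 mm of travel. The gripper hid the light band, so I took the travel from the arm's position rather than the band.
- **Disagreement:** The measured force was 8.1 N, where about 9 N is expected at 12 mm. From the force alone, travel would be about 10 mm, still inside ±4 mm.
- **Bystanders:** The tea caddy, spice jar and jigger look upright and in their starting places. I compared the pictures by eye and did not measure them.

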